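# Function-test the latching mushroom stop of a bench conveyor and reset it

### The arm

A 6-joint arm with a two-finger parallel gripper is mounted at the origin on a cart in front of the work surface, level with it; the furniture and walls round the work are solid. World frame = base frame: x ahead of the robot, y to its left, z up, the work surface at z = 0. Lengths are in m, angles in rad, forces in N, time in s.
With the tool pointing down it reaches from about 0.375 to 0.9 m from the base axis. Payload 3.1 kg.
Tool frame: the origin (TCP) lies between the finger pads; the fingertips stand 17 mm ahead of it and the grasp point (between the pads) lies 2 mm behind it; z points along the fingers, y is the line along which they close (so a half turn about z gives the same grasp; the last joint's range is limited). The gripper opens to 85 mm and grips with 20 to 120 N. Pads are 22 mm wide; open, the fingers measure 114 mm over their backs; the gripper's body (76 mm by 85 mm) begins 54 mm behind the grasp point. The pads swing forward as they close: fully open they stand 13 mm farther back than shut.
Start: joints at [-1.462, 0.527, 1.433, -0, 1.181, -0.178], TCP at [0.177, -0.599, 0.248] pointing down, gripper open.
Joint ranges: [-3.08, 3.08], [-0.75, 2.2], [0.22, 2.44], [-1.43, 4.57], [0, 2.65], [-2.85, 2.85]. Speed limits (rad/s): [2.79, 2.79, 3.14, 3.14, 3.14, 3.14].

### API

Orientations are given as a unit quaternion [x, y, z, w].
In Python, from station import sense, vision, order gives the robot as it stands.
- The arm moves only by the shell command python3 -m crank 'ROWS' [OPENING] [FORCE]. ROWS is JSON, a list of rows, each an object with "dp": the shift along the world's x, y, z in units of 30 mm (1.0 is 30 mm), a list of three; "angular": the turn, a rotation vector about the world's x, y, z in degrees, a list of three. In form: [{"dp": [dx, dy, dz], "angular": [ax, ay, az]}, ...]. A call has 1 to 20 rows; each row shifts and turns the commanded pose from where the row before left it; what a row does not reach is not made up. A row lasts 1/10 s, in which the tool goes at most 50 mm and 8.59 degrees, less where a joint would pass 70% of its speed; a pose out of reach is approached as far as the arm can. A call is refused whole if a number of a shift passes 1 or a number of a turn 8.59, either way. A call with a gripper value outside its range is refused whole. OPENING is the closure, from 0 (fully open) to 1 (shut), set as the call begins (- or left out, the last holds). The fingers move at their own pace and stop on an object; FORCE is the grip in N (left out, the last holds). Time passes only in rows, so rows that do not move let the fingers close. It gives the time, the measured TCP pose, the force, the opening and the grip force at its end, in the units of the state.
- sense(): the state, without advancing time (a new reading comes with each control period).
- vision.snapshot(name): name is "side" or "top"; returns a dict with "image" (420x560x3 uint8, blue, green, red), "range_z" (420x560 float32, m along the optical axis (not along the pixel's ray), 0 where there is no reading), "mtx" (3x3 intrinsics, pixels), "dist" ([k1, k2, p1, p2, k3] as OpenCV has them; the pictures are not rectified), "pose" (4x4, takes a point from camera to world coordinates). Camera axes: x right, y down, z forward; pixel columns grow to the right and rows downward; lengths in m; the calibration is good to about 2 mm. A picture is of the moment at which its call begins.
- order.sign_off(): hands the job in; it is judged then, once.
The state is a dict: "t": time; "q": joint angles; "qd": joint speeds; "tau": joint torques, N m; "tcp_pos": TCP position; "tool_rot": TCP orientation; "force": force on the tool from outside, world axes, zero at the start; "ft_torque": the same for the moment, N m; "finger_gap": opening from 0.0 (shut) to 1.0 (fully open); "gripper_force": force on a finger pad.
Only numpy, scipy, OpenCV 4.12 (cv2) and the standard library are available. Lean on these libraries where they do the work, as an engineer would, in place of code of your own. Each camera call takes 0.05 s, during which the arm holds its last target. There are 200 camera calls.

### The job

Test the conveyor's stop: with the fingertips push the mushroom stop button fully in until it latches and lift off so that it stays in by itself, then push one of its wings round clockwise with a fingertip, without taking the head between the fingers, until the latch lets go and the button comes out again. With the stop out and back at rest, press the reset button (the one standing proud on the two-button station) fully in and let it go; do not press the shrouded start button, and leave the boards on the belt and the other things on the bench where they are.

Things in the scene. Friction and masses are not known exactly. Their poses are not given: they have to be found in the camera images.
- stop_station: the stop station, a square grey control box screwed to the bench: 92 x 92 mm, lid 56 mm above the bench, with the single big mushroom head on it. Origin on the bench under the centre of the box (on the axis of the head), z up. Curved arrows on the lid and on the head show the release direction (clockwise seen from above). The box cannot move.
- stop_dome (a point): top centre of the mushroom stop head, on its axis; 98 mm above the bench when out, 90 mm when latched in. The frame turns with the head, z up. The head is a round dome 48 mm across with two wings sticking out level along its own +x and -x, 90 mm over their rounded tips. 36 mm below this point (28 when latched) lies a fixed metal ring 54 mm across, and 6 mm lower the lid.
- stop_wing (a point): middle of the head's +x wing, 38 mm from the axis and 16 mm below the dome's top; axes as stop_dome. Each wing is 14 mm thick (along y), 12 mm tall (6 mm above and below this point) and ends 7 mm further out; the -x wing is its mirror image. Clockwise from above moves the +x wing towards the head's -y. Smooth hard plastic, nothing beside the wings.
- stop_press (a joint): how far the head is pushed in, m: 0 = out, 0.0095 = fully in. It slides straight down against a spring (5 N at first, about 10 N at most). Just before the end a latch snaps over, and when let go the head stays in at about 0.008. When the latch is freed, the spring pushes the head out to 0.
- stop_twist (a joint): twist of the head, rad: 0 = at rest, grows clockwise seen from above (about -z), stop at 0.8. A light return spring brings it back to 0. Latched in, the latch lets go somewhere between 0.28 and 0.5 and the head pops out 8 mm by itself; to turn it that far takes about 0.1 N m (3 N on a wing 38 mm from the axis).
- button_station: the two-button station, an oblong grey control box screwed to the bench: 86 mm along its x, 122 mm along its y, lid 56 mm above the bench. Origin on the bench under its centre, z up. On the lid are the reset button (at y = +30 mm) and the start button (at y = -31 mm). The box cannot move.
- reset_top (a point): top centre of the reset button, the one that stands proud: a plain round button 30 mm across, its flat top 73 mm above the bench, 12 mm above its metal ring; z up.
- reset_press (a joint): how far the reset button is pushed in, m: 0 = out, 0.005 = fully in. It moves straight down on a spring (2.5 N at first, 6 N fully in) and comes back when let go.
- start_top (a point): top centre of the start button, the one sunk in a metal shroud 35 mm across: the button is 25 mm across, 62 mm above the bench, the rim of the shroud 66 mm above the bench.
- start_press (a joint): how far the start button is pushed in, m: 0 = out, 0.004 = fully in.
- conveyor: the small belt conveyor behind the stations: 366 mm long along its y, 98 mm wide, belt 80 mm above the bench, side rails 83 mm, a sensor on its far rail up to 111 mm. Origin on the bench under its centre. Fixed. A heat gun 250 mm tall stands beside its right-hand (-y) end, also in the way of a low swing from the right.
- belt_board: the larger populated circuit board lying on the belt, 62 x 95 x 14 mm; loose, a bystander; origin under its centre.
- belt_board_small: the smaller populated circuit board lying on the belt, 50 x 70 x 13 mm; loose, a bystander; origin under its centre.
- screwdriver: a screwdriver lying on the bench in front of the stations, 24 x 164 x 22 mm, long side along its own y; loose, a bystander; origin under its centre.
- tape_roll: a roll of tape lying flat, 75 mm across, 20 mm high; loose, a bystander; origin under its centre.
- parts_tin: a round lidded tin, 60 mm across, 22 mm high; loose, a bystander; origin under its centre.
- solder_spool: a spool of solder wire standing on its flange, 62 mm across, 42 mm high; loose, a bystander; origin under its centre.
- tweezers: steel tweezers lying flat, 22 x 130 x 10 mm, long side along their own y; loose, a bystander; origin under its centre.

How it is judged:
On the way, in this order (a step that is already met when the one before it is completed fails the run):
1. the mushroom head is latched in and let go (value of joint stop_press above 0.006 m and contact force between each of the fingers, the arm and stop_station below 0.3 N), for 0.3 s.
2. the latched head is turned clockwise (value of joint stop_press above 0.005 m and value of joint stop_twist above 0.15 rad).
3. the head has come out (value of joint stop_press below 0.0015 m), for 0.1 s.
4. the reset button is pressed fully in, the head out and turned back (value of joint reset_press above 0.0035 m and value of joint stop_press below 0.0015 m and value of joint stop_twist below 0.12 rad), for 0.05 s.
At the end, for the whole second after the job is handed in: The stop head is out (less than 1.5 mm in) and back at rest (less than 0.12 rad), the reset and start buttons are out (less than 1 mm in), and no loose thing lies more than 20 mm from where it was (value of joint stop_press below 0.0015 m and value of joint stop_twist below 0.12 rad and value of joint each of reset_press, start_press below 0.001 m and distance of each of belt_board, belt_board_small, screwdriver, tape_roll, parts_tin, solder_spool, tweezers from where it was at the start of the episode below 0.02 m); the robot touches nothing.
It fails at once if the head is taken between the fingers (contact force between the fingers and stop_station above 1 N and y of the grasp point in the frame of stop_dome between -0.01 and 0.01 m and x of the grasp point in the frame of stop_dome between -0.055 and 0.055 m and z of the grasp point in the frame of stop_dome below 0.01 m).
It fails at once if the start button is pressed (value of joint start_press above 0.0015 m).
It fails at once if the reset button is pressed while the stop is still in (value of joint reset_press above 0.002 m and value of joint stop_press above 0.003 m).
It fails at once if a loose thing is lifted or shifted by more than 20 mm (distance of any of belt_board, belt_board_small, screwdriver, tape_roll, parts_tin, solder_spool, tweezers from where it was at the start of the episode above 0.02 m).
It also fails if it takes over 53 s, if anything falls off the work surface, if the arm or the gripper's body presses on something with over 40 N, if the wrist force passes 120 N, or if a joint passes its speed limit or range.

## Working session

There is one attempt and no reset: what is moved stays moved. The work goes in short steps, Python scripts to look and compute and a shell command to move; the robot and the scene stay as the last step left them, time stands still between calls to the robot, and variables do not carry over. Pictures are saved under pics/ and viewed, at most 10 in all, crops included, and the job is handed in when it is done.

```bash
mkdir -p pics
cat > h.py <<'E'
import cv2, numpy as np
from station import sense, vision, order
def snap(n,f=None):
    s=vision.snapshot(n)
    if f: cv2.imwrite('pics/'+f,s['image'])
    return s
def ray(s,uv):
    p=cv2.undistortPoints(np.array([[uv]],float),np.array(s['mtx']),np.array(s['dist']))[0,0]
    T=np.array(s['pose']); return T[:3,3],T[:3,:3]@np.array([p[0],p[1],1])
def onz(s,uv,z):
    o,d=ray(s,uv); return o+d*(z-o[2])/d[2]
def proj(s,P):
    T=np.linalg.inv(np.array(s['pose']));r,_=cv2.Rodrigues(T[:3,:3])
    return cv2.projectPoints(np.array(P,float).reshape(-1,1,3),r,T[:3,3],np.array(s['mtx']),np.array(s['dist']))[0][:,0]
def cloud(s):
    Z=s['range_z'];v,u=np.indices(Z.shape)
    p=cv2.undistortPoints(np.stack([u,v],-1).reshape(-1,1,2).astype(float),np.array(s['mtx']),np.array(s['dist'])).reshape(*Z.shape,2)
    T=np.array(s['pose']);c=np.dstack([p*Z[...,None],Z])
    return c@T[:3,:3].T+T[:3,3]
E
python3 - <<'E'
from h import *
for n in('top','side'):
    s=snap(n,n+'0.png');print(n,np.round(s['pose'],2).tolist())
print(sense())
E
```

```text
top [[-0.02, -1.0, 0.06, 0.43], [-1.0, 0.02, 0.02, 0.14], [-0.02, -0.06, -1.0, 1.05], [0.0, 0.0, 0.0, 1.0]]
side [[-0.98, -0.1, 0.18, 0.3], [-0.2, 0.41, -0.89, 1.17], [0.02, -0.9, -0.43, 0.59], [0.0, 0.0, 0.0, 1.0]]
{'t': 0.1, 'q': array([-1.46150840e+00,  5.28368230e-01,  1.43378055e+00,  2.12372886e-06,
        1.18138578e+00, -1.78511935e-01]), 'qd': array([-5.45011196e-04, -8.72872291e-04, -1.15523256e-03, -9.64319013e-05,
       -6.83905989e-04, -1.26234807e-03]), 'tau': array([ 1.56516599e-04, -4.43303776e+01, -1.78586161e+01, -2.25066815e-04,
        3.91069523e-03,  7.96923786e-06]), 'tcp_pos': array([ 0.17735617, -0.59867251,  0.24743246]), 'tool_rot': array([ 9.89663850e-01,  1.43403351e-01,  3.45814428e-05, -9.70341483e-04]), 'force': array([-0.40750655,  0.4851441 , -0.19934568]), 'ft_torque': array([-0.05898442,  0.01184005,  0.01194469]), 'gripper_force': 0.0, 'finger_gap': 1.0005621297012544}
```

View pics/top0.png

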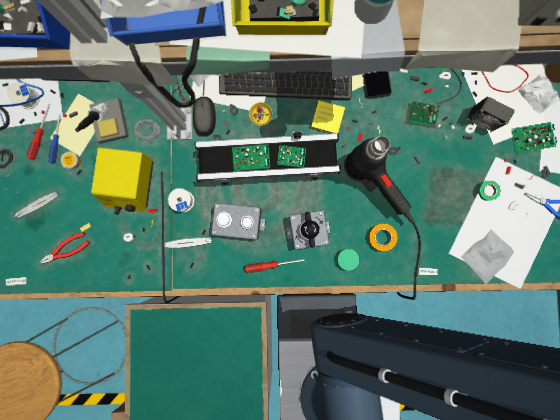

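View pics/side0.png

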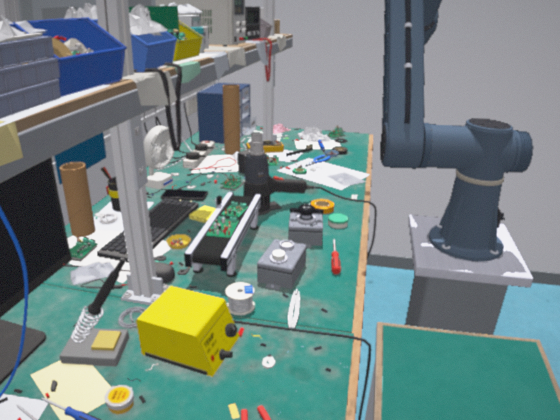

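The top view shows the stop station at about (309,230), with its black head and wings, and the button station at (237,222). The heat gun is at (375,155). Next I'll zoom in and measure.

Run:
```python
from h import *
s=snap('top');I=s['image'];C=cloud(s)
c=cv2.resize(I[190:280,190:380],None,fx=4,fy=4,interpolation=cv2.INTER_CUBIC);cv2.imwrite('pics/topz.png',c)
w=(slice(195,265),slice(270,345))
Z=C[w][...,2];P=C[w]
for lo,hi in((.05,.06),(.070,.09),(.094,.11)):
    m=(Z>lo)&(Z<hi);print(lo,m.sum(),P[m].mean(0).round(4),P[m].min(0).round(3),P[m].max(0).round(3))
# wings: dark & z in wing band
g=I[w].max(2);m=(g<60)&(Z>.07)
q=P[m];print('dark',m.sum(),q.mean(0).round(4)); 
mw=m&(abs(Z-.088)<.006)
r,sz,a=cv2.minAreaRect(q[:,:2].astype(np.float32)*1000);print(r,sz,a)
xy=q[:,:2]-q[:,:2].mean(0);e,v=np.linalg.eigh(xy.T@xy);print(np.sqrt(e/len(xy)),v[:,1],np.degrees(np.arctan2(v[1,1],v[0,1])))
w=(slice(190,255),slice(200,275));P=C[w];Z=P[...,2];m=(Z>.05)&(Z<.08)
r=cv2.minAreaRect(P[m][:,:2].astype(np.float32)*1000);print('station',r)
m=(Z>.068)&(Z<.08);print('reset',m.sum(),P[m].mean(0),np.ptp(P[m],0))
```

```text
0.05 779 [0.4483 0.0737 0.0567] [0.399 0.024 0.05 ] [0.5   0.122 0.06 ]
0.07 89 [0.4477 0.0742 0.0878] [0.404 0.05  0.084] [0.493 0.095 0.09 ]
0.094 215 [0.4491 0.0736 0.0975] [0.429 0.053 0.094] [0.47  0.095 0.104]
dark 308 [0.4492 0.0743 0.0942]
(449.4381408691406, 73.88102722167969) (45.105712890625, 80.90335845947266) 72.006591796875
[0.010123   0.02013196] [-0.99205531 -0.12580249] -172.77289904270512
station ((475.8930969238281, 265.53765869140625), (121.93926239013672, 85.68862915039062), 82.84420013427734)
reset 116 [0.47841466 0.2885789  0.07351353] [0.03750062 0.08797771 0.00911612]
```

View pics/topz.png

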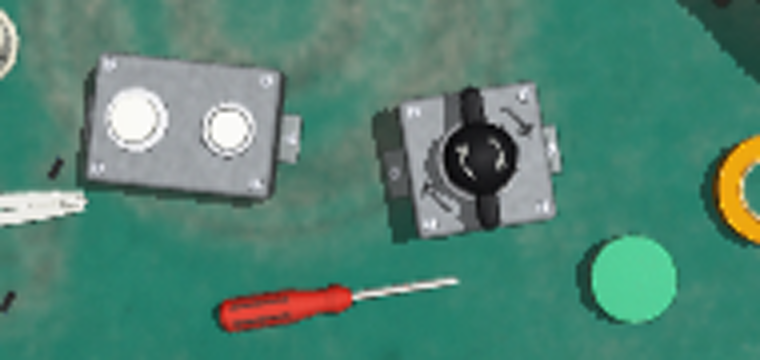

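The head axis is at about (0.449, 0.074), with the wings near 7° yaw. I'll set out with the gripper shut and check the button heights at the same time.

```bash
python3 -m crank '[{"dp":[0.43,0.83,0],"angular":[0,0,0]},{"dp":[0.43,0.83,0],"angular":[0,0,0]},{"dp":[0.43,0.83,0],"angular":[0,0,0]},{"dp":[0.43,0.83,0],"angular":[0,0,0]},{"dp":[0.43,0.83,0],"angular":[0,0,0]},{"dp":[0.43,0.83,0],"angular":[0,0,0]},{"dp":[0.43,0.83,0],"angular":[0,0,0]},{"dp":[0.43,0.83,0],"angular":[0,0,0]},{"dp":[0.43,0.83,0],"angular":[0,0,0]},{"dp":[0.43,0.83,0],"angular":[0,0,0]},{"dp":[0.43,0.83,0],"angular":[0,0,0]},{"dp":[0.43,0.83,0],"angular":[0,0,0]},{"dp":[0.43,0.83,0],"angular":[0,0,0]},{"dp":[0.43,0.83,0],"angular":[0,0,0]}]' 1 30
python3 - <<'E'
from h import *
s=snap('top');C=cloud(s)
for uv in((135/4+190,118/4+190),(228/4+190,130/4+190)):
    u,v=map(round,uv);print(uv,C[v-3:v+4,u-3:u+4].reshape(-1,3).mean(0).round(4),C[v-3:v+4,u-3:u+4,2].round(3).max(),onz(s,uv,.073).round(4),onz(s,uv,.066).round(4))
E
```

```text
t: 1.55
tcp_pos: [0.3583, -0.2495, 0.2482]
tool_rot: [0.99, 0.143, -0.0, -0.0]
force: [-0.4, 1.1, -0.0]
finger_gap: 0.003
gripper_force: 0.0
(223.75, 219.5) [0.4778 0.2921 0.0747] 0.079 [0.4792 0.293  0.073 ] [0.4795 0.2942 0.066 ]
(247.0, 222.5) [0.4719 0.234  0.0633] 0.068 [0.4701 0.2331 0.073 ] [0.4704 0.2337 0.066 ]
```

```bash
python3 -m crank '[{"dp":[0.25,0.9,0],"angular":[0,0,-0.8]},{"dp":[0.25,0.9,0],"angular":[0,0,-0.8]},{"dp":[0.25,0.9,0],"angular":[0,0,-0.8]},{"dp":[0.25,0.9,0],"angular":[0,0,-0.8]},{"dp":[0.25,0.9,0],"angular":[0,0,-0.8]},{"dp":[0.25,0.9,0],"angular":[0,0,-0.8]},{"dp":[0.25,0.9,0],"angular":[0,0,-0.8]},{"dp":[0.25,0.9,0],"angular":[0,0,-0.8]},{"dp":[0.25,0.9,0],"angular":[0,0,-0.8]},{"dp":[0.25,0.9,0],"angular":[0,0,-0.8]},{"dp":[0.25,0.9,0],"angular":[0,0,-0.8]},{"dp":[0.25,0.9,0],"angular":[0,0,-0.8]},{"dp":[0,0,-0.9],"angular":[0,0,0]},{"dp":[0,0,-0.9],"angular":[0,0,0]},{"dp":[0,0,-0.9],"angular":[0,0,0]},{"dp":[0,0,-0.7],"angular":[0,0,0]},{"dp":[0,0,0],"angular":[0,0,0]}]'
python3 - <<'E'
from h import *
s=snap('side')
cv2.imwrite('pics/side1.png',cv2.resize(s['image'][150:280,230:380],None,fx=4,fy=4,interpolation=cv2.INTER_CUBIC));print(sense()['tcp_pos'],sense()['force'])
E
```

```text
t: 3.3
tcp_pos: [0.4461, 0.0734, 0.1441]
tool_rot: [0.998, 0.06, -0.003, -0.0]
force: [-0.4, -1.1, -0.5]
finger_gap: 0.004
gripper_force: 0.0
[0.44717117 0.0732971  0.14537454] [1.11554729 0.15190771 0.76034476]
```

View pics/side1.png

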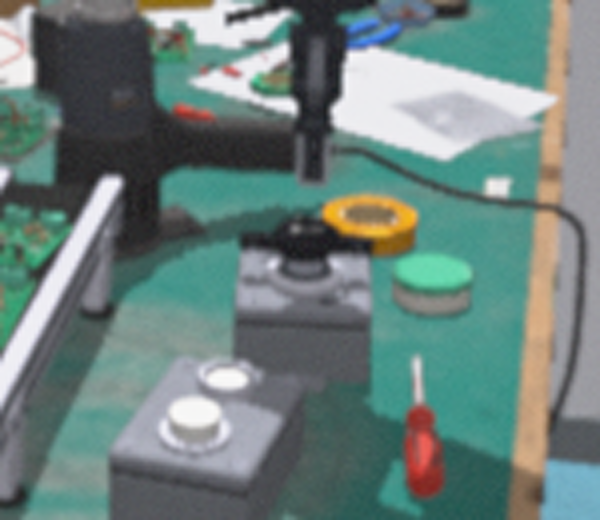

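Fingertips at crop (310,180) are right above the dome (305,222); the near white button is visibly the proud one. Pressing.

```bash
python3 -m crank '[{"dp":[0.05,0,-0.8],"angular":[0,0,0]},{"dp":[0,0,-0.2],"angular":[0,0,0]},{"dp":[0,0,-0.1],"angular":[0,0,0]},{"dp":[0,0,-0.1],"angular":[0,0,0]},{"dp":[0,0,-0.1],"angular":[0,0,0]},{"dp":[0,0,0],"angular":[0,0,0]}]'
```

```text
t: 3.95
tcp_pos: [0.4499, 0.0733, 0.1086]
tool_rot: [0.998, 0.06, 0.001, 0.0]
force: [-0.7, 0.6, -0.1]
finger_gap: -0.004
gripper_force: 0.0
```

```bash
python3 -m crank '[{"dp":[0,0,-0.1],"angular":[0,0,0]},{"dp":[0,0,-0.1],"angular":[0,0,0]},{"dp":[0,0,0],"angular":[0,0,0]}]'
python3 - <<'E'
from h import *
s=snap('side')
cv2.imwrite('pics/side2.png',cv2.resize(s['image'][150:280,230:380],None,fx=4,fy=4,interpolation=cv2.INTER_CUBIC));print(sense()['tcp_pos'],sense()['force'])
E
```

```text
t: 4.25
tcp_pos: [0.4504, 0.0733, 0.105]
tool_rot: [0.998, 0.06, 0.002, 0.0]
force: [-5.2, 0.8, 32.6]
finger_gap: -0.001
gripper_force: 16.1
[0.45042604 0.07330054 0.1049625 ] [-4.93836619 -0.04226732 32.89692949]
```

View pics/side2.png

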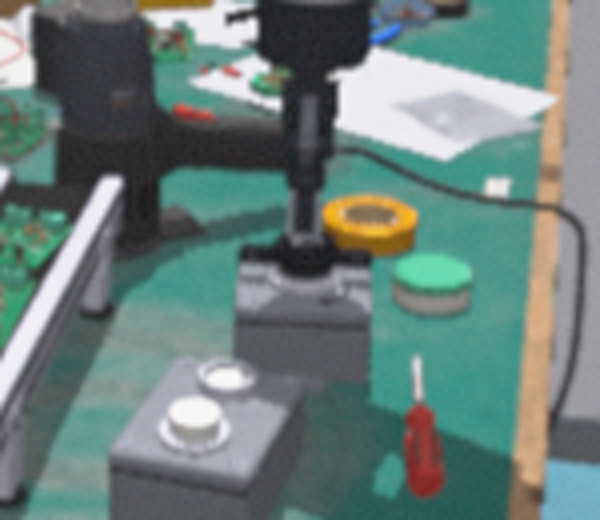

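The head is fully down under the tips (32 N, bottomed). Lifting off and waiting.

```bash
python3 -m crank '[{"dp":[0,0,0.4],"angular":[0,0,0]},{"dp":[0,0,0.8],"angular":[0,0,0]},{"dp":[0,0,0],"angular":[0,0,0]},{"dp":[0,0,0],"angular":[0,0,0]},{"dp":[0,0,0],"angular":[0,0,0]},{"dp":[0,0,0],"angular":[0,0,0]},{"dp":[0.55,0.58,0],"angular":[0,0,0]},{"dp":[0.55,0.58,0],"angular":[0,0,0]},{"dp":[0,0,0],"angular":[0,0,0]},{"dp":[0,0,0],"angular":[0,0,0]}]'
python3 - <<'E'
from h import *
s=snap('side')
cv2.imwrite('pics/side3.png',cv2.resize(s['image'][150:280,230:380],None,fx=4,fy=4,interpolation=cv2.INTER_CUBIC));print(sense()['tcp_pos'],sense()['force'])
t=snap('top');P=cloud(t)[195:265,270:345];Z=P[...,2];m=(np.hypot(P[...,0]-.4495,P[...,1]-.0738)<.008);print(np.median(Z[m]),m.sum())
E
```

```text
t: 5.3
tcp_pos: [0.4817, 0.1082, 0.1365]
tool_rot: [0.998, 0.061, -0.001, 0.0]
force: [-0.4, -0.4, 0.4]
finger_gap: 0.007
gripper_force: 0.0
[0.48120612 0.1079734  0.1365339 ] [-0.04670408 -0.56648995 -0.32725863]
0.44080292451911185 140
```

View pics/side3.png

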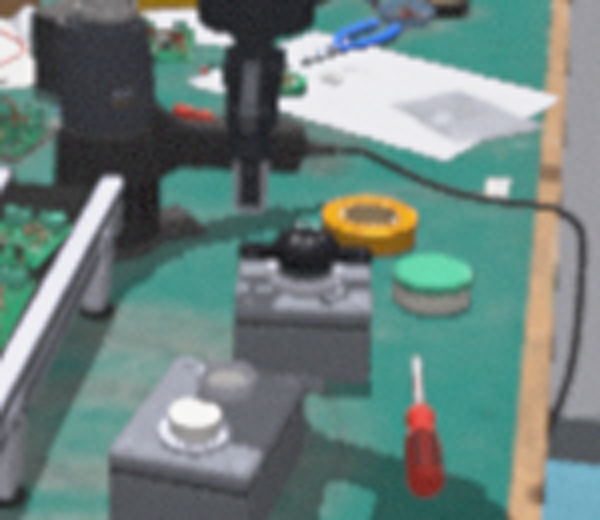

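The head stays in by itself: the wings sit at row 254, against 242 before. Next I'll lower the finger beside the far wing and push.

```bash
python3 -m crank '[{"dp":[0.05,0,-0.8],"angular":[0,0,0]},{"dp":[0,0,-0.8],"angular":[0,0,0]},{"dp":[0,0,-0.1],"angular":[0,0,0]},{"dp":[0,0,0],"angular":[0,0,0]},{"dp":[0.02,-0.13,0],"angular":[0,0,0]},{"dp":[0.02,-0.13,0],"angular":[0,0,0]},{"dp":[0,0,0],"angular":[0,0,0]}]'
python3 - <<'E'
from h import *
print([sense()['force'].round(1) for _ in range(1)],sense()['ft_torque'])
E
```

```text
t: 6.1
tcp_pos: [0.486, 0.0997, 0.0872]
tool_rot: [0.998, 0.06, 0.001, 0.0]
force: [0.4, 0.4, -0.2]
finger_gap: -0.002
gripper_force: 0.0
[array([ 0.4,  0.4, -0.2])] [-0.02478773  0.03680414 -0.01860092]
```

```bash
python3 -m crank '[{"dp":[0.03,-0.1,0],"angular":[0,0,0]},{"dp":[0.03,-0.1,0],"angular":[0,0,0]},{"dp":[0.03,-0.1,0],"angular":[0,0,0]},{"dp":[0.03,-0.1,0],"angular":[0,0,0]},{"dp":[0.03,-0.1,0],"angular":[0,0,0]},{"dp":[0,0,0],"angular":[0,0,0]}]'
python3 -m crank '[{"dp":[0.02,-0.08,0],"angular":[0,0,0]},{"dp":[0.02,-0.08,0],"angular":[0,0,0]},{"dp":[0,0,0],"angular":[0,0,0]}]'
python3 - <<'E'
from h import *
s=snap('side')
cv2.imwrite('pics/side4.png',cv2.resize(s['image'][150:280,230:380],None,fx=4,fy=4,interpolation=cv2.INTER_CUBIC));print(sense()['tcp_pos'],sense()['force'])
E
```

```text
t: 6.7
tcp_pos: [0.4898, 0.0851, 0.0862]
tool_rot: [0.998, 0.06, -0.0, -0.0]
force: [0.0, 2.1, 0.1]
finger_gap: 0.001
gripper_force: 0.6
t: 7.0
tcp_pos: [0.4911, 0.0803, 0.0863]
tool_rot: [0.998, 0.06, 0.0, 0.0]
force: [-0.4, 1.1, 0.1]
finger_gap: -0.002
gripper_force: 0.7
[0.49109239 0.08040227 0.08627309] [ 0.45203032  0.8927596  -0.53254201]
```

View pics/side4.png

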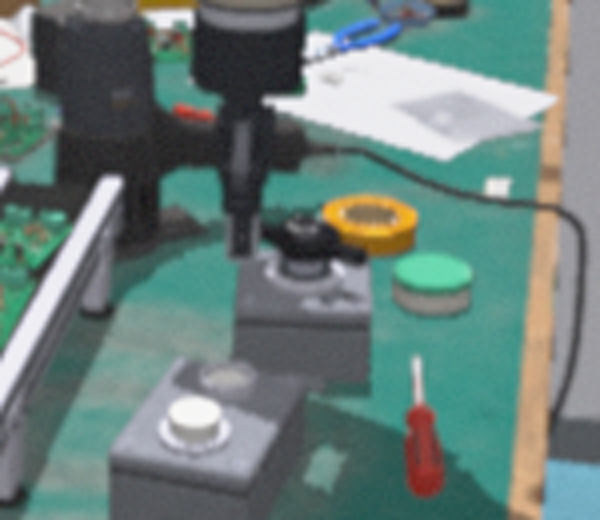

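The head has popped out, with the dome top at crop row 215. I'll back off along the same path, lift, and go over to the reset button.

```bash
python3 -m crank '[{"dp":[-0.06,0.25,0],"angular":[0,0,0]},{"dp":[-0.06,0.25,0],"angular":[0,0,0]},{"dp":[-0.06,0.25,0],"angular":[0,0,0]},{"dp":[-0.06,0.25,0],"angular":[0,0,0]},{"dp":[0,0.1,0],"angular":[0,0,0]},{"dp":[0,0,0.85],"angular":[0,0,0]},{"dp":[0,0,0.85],"angular":[0,0,0]},{"dp":[-0.03,0.85,0],"angular":[0,0,0]},{"dp":[-0.03,0.85,0],"angular":[0,0,0]},{"dp":[-0.03,0.85,0],"angular":[0,0,0]},{"dp":[-0.03,0.85,0],"angular":[0,0,0]},{"dp":[-0.03,0.85,0],"angular":[0,0,0]},{"dp":[-0.03,0.85,0],"angular":[0,0,0]},{"dp":[0,0.85,0],"angular":[0,0,0]},{"dp":[0,0,-0.7],"angular":[0,0,0]},{"dp":[0,0,0],"angular":[0,0,0]},{"dp":[0,0,0],"angular":[0,0,0]}]'
python3 - <<'E'
from h import *
s=snap('side')
cv2.imwrite('pics/side5.png',cv2.resize(s['image'][150:280,230:380],None,fx=4,fy=4,interpolation=cv2.INTER_CUBIC));print(sense()['tcp_pos'],sense()['force'])
t=snap('top');P=cloud(t)[195:265,270:345];g=t['image'][195:265,270:345].max(2);m=(g<60)&(P[...,2]>.08)&(P[...,2]<.11)&(np.hypot(P[...,0]-.4495,P[...,1]-.0738)<.05)
q=P[m];xy=q[:,:2]-q[:,:2].mean(0);e,v=np.linalg.eigh(xy.T@xy);print(m.sum(),q[:,2].max(),np.degrees(np.arctan(v[1,1]/v[0,1])))
E
```

```text
t: 8.75
tcp_pos: [0.4776, 0.2918, 0.116]
tool_rot: [0.998, 0.06, -0.001, 0.0]
force: [-0.2, -0.1, -0.1]
finger_gap: -0.004
gripper_force: 0.0
[0.47819751 0.2917549  0.11646887] [-0.57935453  0.61490725  0.53471139]
303 0.10381276099405268 7.1691839774023665
```

View pics/side5.png

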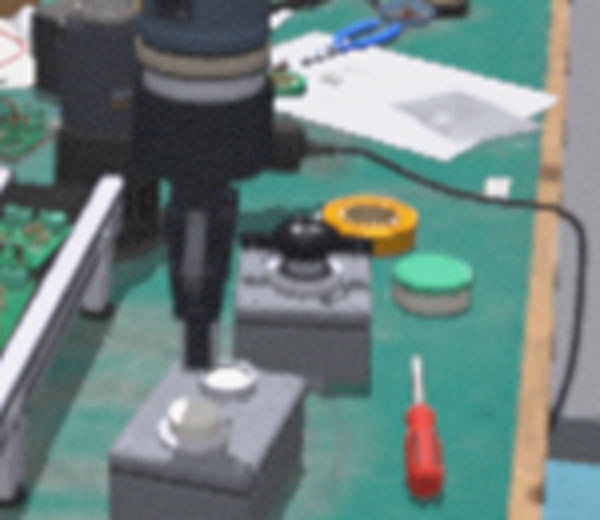

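The head is out and back at 7.2°, its rest angle, and the tips are over the reset button. Pressing reset.

```bash
python3 -m crank '[{"dp":[0,0,-0.6],"angular":[0,0,0]},{"dp":[0,0,-0.15],"angular":[0,0,0]},{"dp":[0,0,-0.1],"angular":[0,0,0]},{"dp":[0,0,-0.1],"angular":[0,0,0]},{"dp":[0,0,-0.1],"angular":[0,0,0]},{"dp":[0,0,0],"angular":[0,0,0]}]'
```

```text
t: 9.45
tcp_pos: [0.4785, 0.2917, 0.0853]
tool_rot: [0.998, 0.06, 0.0, 0.0]
force: [-0.5, -2.3, 6.4]
finger_gap: 0.002
gripper_force: 2.8
```

```bash
python3 -m crank '[{"dp":[0,0,-0.07],"angular":[0,0,0]},{"dp":[0,0,0],"angular":[0,0,0]}]'
python3 -m crank '[{"dp":[0,0,0.4],"angular":[0,0,0]},{"dp":[0,0,0.8],"angular":[0,0,0]},{"dp":[0,0,0.8],"angular":[0,0,0]},{"dp":[0,0,0.8],"angular":[0,0,0]},{"dp":[0,0,0],"angular":[0,0,0]},{"dp":[0,0,0],"angular":[0,0,0]},{"dp":[0,0,0],"angular":[0,0,0]}]'
python3 - <<'E'
from h import *
s=snap('side','side6.png')
E
```

```text
t: 9.65
tcp_pos: [0.4785, 0.2918, 0.0849]
tool_rot: [0.998, 0.06, 0.0, 0.0]
force: [-3.2, -4.3, 15.6]
finger_gap: -0.004
gripper_force: 7.8
t: 10.35
tcp_pos: [0.4776, 0.2918, 0.1658]
tool_rot: [0.998, 0.06, -0.001, 0.0]
force: [0.4, 0.1, -0.7]
finger_gap: -0.0
gripper_force: 0.0
```

View pics/side6.png

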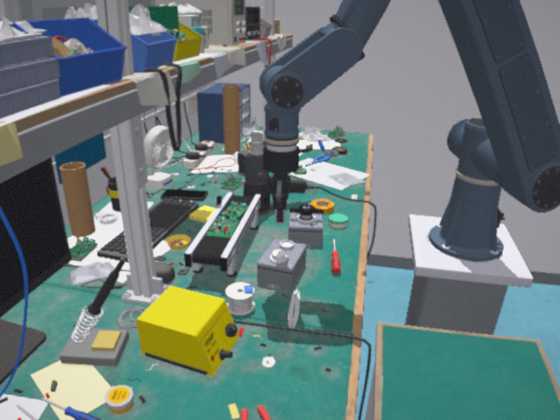

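The arm is clear of everything. The stop head at (307,212) is out, the reset button at (278,256) is out, and the loose things look unmoved.

```bash
python3 -c "
from station import order
print(order.sign_off())"
```

```text
the job is handed in; nothing more can be done
None
```

The job is handed in at about 10 s on the robot's clock, but sign-off gave no verdict: the stop was latched in, twisted clockwise by one wing until it popped out and returned to rest, then reset was pressed to its end stop and let go, with start not pressed and the loose things looking unmoved.

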